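# Charge the bench polisher and press its sprung lid shut

## Robot

A 6-joint arm with a two-finger parallel gripper is mounted at the origin on the work surface. World frame = base frame: x ahead of the robot, y to its left, z up, the work surface at z = 0. Lengths are in m, angles in degrees, forces in N, time in s.
With the tool pointing down it reaches from about 0.325 to 0.85 m from the base axis. Payload 15.5 kg.
Tool frame: the origin (TCP) lies at the very end of the fingers, on their centre line; the grasp point (between the pads) lies arm.grip_depth behind it (arm.grip_depth is the distance from the TCP to the grasp point, in m); z points along the fingers, y is the direction in which the jaws open and shut (so a half turn about z gives the same grasp; the last joint's range is limited). The gripper opens to 91 mm and grips with 3 to 60 N. Pads are 32 mm wide; open, the fingers measure 118 mm over their backs; the gripper's body (76 mm by 178 mm) begins 60 mm behind the grasp point.
Start: joints at [66.721, 28.281, 77.091, -0, 74.628, -5.472], TCP at [0.191, 0.595, 0.214] pointing down, gripper open.
Joint ranges: [-166.48, 166.48], [-47.26, 123.95], [12.59, 153.08], [-70.14, 250.14], [6.76, 159.57], [-176.63, 176.63]. Speed limits (degrees/s): [108.29, 108.29, 147.25, 172.46, 172.46, 172.46].

## Interface

Orientations are given as a 3x3 rotation matrix whose columns are the frame's x, y, z axes.
In Python, from rig import arm gives the robot as it stands. Calls block until the motion is done:
- arm.move_to(position, orientation): joint-space move of the TCP to a pose.
- arm.move_l(position, orientation=None, feed=0.15): straight line of the TCP; orientation=None keeps the orientation; feed is the mean speed in m/s.
- arm.move_joints(angles): joint-space move.
- arm.grip(opening): finger opening in m; the grip force is fixed at half the most; returns when the fingers have stopped.
- arm.sleep(seconds).
- arm.solve_ik(position, orientation): joint angles nearest the present ones, or None.
- arm.snapshot(name): name is "scene" or "top" or "wrist"; returns the picture (420x560x3 uint8, red, green, blue); there is no depth.
- arm.get_calibration(name): a dict with "intrinsics" (3x3 intrinsics, pixels), "cam_to_world" (4x4, takes a point from camera to world coordinates). Camera axes: x right, y down, z forward; pixel columns grow to the right and rows downward; lengths in m; the calibration is good to about 2 mm. A picture is of the moment at which its call begins: read the wrist's pose just before it. get_calibration takes no time and is no camera call; for the wrist camera it gives the pose at the moment of the call.
A pose or a line that the arm cannot do raises arm.Unreachable and nothing moves.
- arm.sign_off(): hands the job in, once; it reports no verdict.
Readings, each from a call of its own:
- arm.current_t(): time.
- arm.current_joint_positions(): joint angles.
- arm.current_dq(): joint speeds.
- arm.current_tau(): joint torques, N m.
- arm.current_ee_pos(): TCP position.
- arm.current_tool_rot(): TCP orientation.
- arm.current_force(): force on the tool from outside, world axes, zero at the start.
- arm.current_torque(): the same for the moment, N m.
- arm.current_width(): finger opening in m.
Only numpy, scipy, OpenCV 4.12 (cv2) and the standard library are available. Lean on these libraries where they do the work, as an engineer would, in place of code of your own. Each camera call takes 0.05 s, during which the arm holds its last target.

## Task

Charge the small tub polisher: with the scoop, never by hand, carry at least four of the six ceramic chips from the stock bin into the polisher's tub, spilling none, and put the scoop back in the bin as it lay, bowl down. With the chips in, press the sprung lid down, without slamming it, until it lies level and its catch holds it. Leave the other things on the bench where they are.

Things in the scene. Friction and masses are not known exactly. Their poses are not given: they have to be found in the camera images.
- polisher: Grey painted box-shaped machine, 210 mm deep (its x), 190 wide (its y), 115 high to the rim of the tub, fixed to the bench. Origin: centre of its underside on the bench; x points from its front to its back (hinge side), z up. The front stands towards the robot, turned by up to about 11 degrees. The steel snap catch stands at the middle of the front edge (x -111 to -96 mm, 24 mm wide, top 137 mm above the bench).
- tub (a point): Centre of the floor of the polisher's open tub; same axes as the polisher. The tub is 140 x 140 mm inside with its floor 40 mm above the bench and its rim 75 mm above the floor. The raised lid overhangs its back half, sloping up towards the robot at about 57 degrees; the lid's front edge is then 9 mm in front of this point in plan (16 mm with its tongue) and about 150 mm above the rim.
- lid_hinge (a point): Middle of the lid's hinge axis, at the back of the tub, 120 mm above the bench; the axis runs along the polisher's y. Same axes as the polisher.
- lid_front (a point): Point on the top face of the lid, on the rubber strip, 140 mm from the hinge axis and 25 mm from the lid's front edge, midway across; moves with the lid. z is the outward normal of the lid's top, x points along the lid towards the hinge. The place to press.
- lid (a joint): Angle of the aluminium lid (plate 160 x 160 x 4 mm, plus a 30 mm wide, 12 mm long tongue at the middle of the front edge), rad: 0 is level and shut, 1.00 is as far as the spring opens it, where it starts. The spring pushes it open; to press it down at lid_front takes about 3 N at first, 7 N near level and about 10 N to pass the catch, which then holds it at about 0.013. Let go before that and it springs back up.
- bin: Grey plastic stock bin fixed to the bench, 213 mm long (x) and 108 wide (y) outside, walls 4 mm, inside 205 x 100 mm, floor 4 mm above the bench. Origin: centre of its underside; x points along it away from the robot, z up. Far wall 54 mm high; side walls 54 mm high from x = -47 mm to the far wall, 22 mm high nearer than that; near wall 22 mm high. The chips stand in the far half, the scoop lies in the near half.
- scoop_handle (a point): Middle of the scoop's wooden handle, where to grip it. Axes as scoop_bowl. The handle is 18 mm wide (along y) and 14 mm thick, 105 mm long, starts at the bowl's back wall (24 mm up) and rises backwards at 40 degrees, over the bin's low near wall; this point is 60 mm along it, 89 mm behind scoop_bowl and 61 mm above it. Grip across y. The scoop weighs about 0.15 kg, most of it in the bowl.
- scoop_bowl (a point): Centre of the floor (top face) of the scoop's aluminium bowl: x points to the open front lip, z up out of the bowl. The bowl is 90 mm long and 91 wide, floor 2 mm thick, the lip is 45 mm ahead of this point, back wall 30 mm high, side walls 30 mm high, raked down in front and ending 26 mm behind the lip, so the front is an open flat blade. At the start it lies flat on the bin floor.
- chip0: White ceramic polishing chip, one of six alike: a short round barrel 24 mm across and 22 mm high with widely bevelled ends (the bevel runs from 8 mm across at the foot to 22 mm across 5 mm up), smooth (they begin to slide on the tilted scoop at about 14 to 20 degrees), about 20 g; origin at its centre; stands in the far half of the bin.
- chip1: White ceramic polishing chip, one of six alike: a short round barrel 24 mm across and 22 mm high with widely bevelled ends (the bevel runs from 8 mm across at the foot to 22 mm across 5 mm up), smooth (they begin to slide on the tilted scoop at about 14 to 20 degrees), about 20 g; origin at its centre; stands in the far half of the bin.
- chip2: White ceramic polishing chip, one of six alike: a short round barrel 24 mm across and 22 mm high with widely bevelled ends (the bevel runs from 8 mm across at the foot to 22 mm across 5 mm up), smooth (they begin to slide on the tilted scoop at about 14 to 20 degrees), about 20 g; origin at its centre; stands in the far half of the bin.
- chip3: White ceramic polishing chip, one of six alike: a short round barrel 24 mm across and 22 mm high with widely bevelled ends (the bevel runs from 8 mm across at the foot to 22 mm across 5 mm up), smooth (they begin to slide on the tilted scoop at about 14 to 20 degrees), about 20 g; origin at its centre; stands in the far half of the bin.
- chip4: White ceramic polishing chip, one of six alike: a short round barrel 24 mm across and 22 mm high with widely bevelled ends (the bevel runs from 8 mm across at the foot to 22 mm across 5 mm up), smooth (they begin to slide on the tilted scoop at about 14 to 20 degrees), about 20 g; origin at its centre; stands in the far half of the bin.
- chip5: White ceramic polishing chip, one of six alike: a short round barrel 24 mm across and 22 mm high with widely bevelled ends (the bevel runs from 8 mm across at the foot to 22 mm across 5 mm up), smooth (they begin to slide on the tilted scoop at about 14 to 20 degrees), about 20 g; origin at its centre; stands in the far half of the bin.
- ring_clamp: Bystander: wooden ring clamp, 130 x 34 x 22 mm, lying in the middle near the robot. Origin: centre of its underside.
- jar: Bystander: amber glass jar with a steel lid, 54 mm across, 70 mm high, standing between bin and polisher. Origin: centre of its underside.
- hammer: Bystander: small bench hammer, 200 mm long, lying at the robot's left. Origin: under the middle of its length.
- bur_block: Bystander: wooden block of burs, fixed, 70 x 130 mm, 70 mm high with its burs, at the robot's right. Origin: centre of its underside.

How it is judged (in metres and radians):
On the way, in this order (a step that is already met when the one before it is completed fails the run):
1. at least four chips are in the polisher's tub ((distance between each of chip0, chip1, chip2, chip3 and tub below 0.09 m or distance between each of chip0, chip1, chip2, chip4 and tub below 0.09 m or distance between each of chip0, chip1, chip2, chip5 and tub below 0.09 m or distance between each of chip0, chip1, chip3, chip4 and tub below 0.09 m or distance between each of chip0, chip1, chip3, chip5 and tub below 0.09 m or distance between each of chip0, chip1, chip4, chip5 and tub below 0.09 m or distance between each of chip0, chip2, chip3, chip4 and tub below 0.09 m or distance between each of chip0, chip2, chip3, chip5 and tub below 0.09 m or distance between each of chip0, chip2, chip4, chip5 and tub below 0.09 m or distance between each of chip0, chip3, chip4, chip5 and tub below 0.09 m or distance between each of chip1, chip2, chip3, chip4 and tub below 0.09 m or distance between each of chip1, chip2, chip3, chip5 and tub below 0.09 m or distance between each of chip1, chip2, chip4, chip5 and tub below 0.09 m or distance between each of chip1, chip3, chip4, chip5 and tub below 0.09 m or distance between each of chip2, chip3, chip4, chip5 and tub below 0.09 m)), for 0.2 s.
2. the lid has been pressed down level (value of joint lid below 0.03 rad), for 0.2 s.
At the end, for the whole second after the job is handed in: The lid lies level within 0.03 rad, held by its catch; at least four chips are in the tub and every other chip is in the bin; the scoop is in the bin, within the walls, its bowl's floor less than 50 mm above the bench and tilted less than 0.7 rad (value of joint lid below 0.03 rad and (distance between each of chip0, chip1, chip2, chip3 and tub below 0.09 m or distance between each of chip0, chip1, chip2, chip4 and tub below 0.09 m or distance between each of chip0, chip1, chip2, chip5 and tub below 0.09 m or distance between each of chip0, chip1, chip3, chip4 and tub below 0.09 m or distance between each of chip0, chip1, chip3, chip5 and tub below 0.09 m or distance between each of chip0, chip1, chip4, chip5 and tub below 0.09 m or distance between each of chip0, chip2, chip3, chip4 and tub below 0.09 m or distance between each of chip0, chip2, chip3, chip5 and tub below 0.09 m or distance between each of chip0, chip2, chip4, chip5 and tub below 0.09 m or distance between each of chip0, chip3, chip4, chip5 and tub below 0.09 m or distance between each of chip1, chip2, chip3, chip4 and tub below 0.09 m or distance between each of chip1, chip2, chip3, chip5 and tub below 0.09 m or distance between each of chip1, chip2, chip4, chip5 and tub below 0.09 m or distance between each of chip1, chip3, chip4, chip5 and tub below 0.09 m or distance between each of chip2, chip3, chip4, chip5 and tub below 0.09 m) and (distance between chip0 and tub below 0.09 m or (x of chip0 in the frame of bin between -0.105 and 0.105 m and y of chip0 in the frame of bin between -0.054 and 0.054 m and z of chip0 in the frame of bin below 0.07 m)) and (distance between chip1 and tub below 0.09 m or (x of chip1 in the frame of bin between -0.105 and 0.105 m and y of chip1 in the frame of bin between -0.054 and 0.054 m and z of chip1 in the frame of bin below 0.07 m)) and (distance between chip2 and tub below 0.09 m or (x of chip2 in the frame of bin between -0.105 and 0.105 m and y of chip2 in the frame of bin between -0.054 and 0.054 m and z of chip2 in the frame of bin below 0.07 m)) and (distance between chip3 and tub below 0.09 m or (x of chip3 in the frame of bin between -0.105 and 0.105 m and y of chip3 in the frame of bin between -0.054 and 0.054 m and z of chip3 in the frame of bin below 0.07 m)) and (distance between chip4 and tub below 0.09 m or (x of chip4 in the frame of bin between -0.105 and 0.105 m and y of chip4 in the frame of bin between -0.054 and 0.054 m and z of chip4 in the frame of bin below 0.07 m)) and (distance between chip5 and tub below 0.09 m or (x of chip5 in the frame of bin between -0.105 and 0.105 m and y of chip5 in the frame of bin between -0.054 and 0.054 m and z of chip5 in the frame of bin below 0.07 m)) and x of scoop_bowl in the frame of bin between -0.105 and 0.105 m and y of scoop_bowl in the frame of bin between -0.045 and 0.045 m and z of scoop_bowl in the frame of bin below 0.05 m and angle between scoop_bowl's own z axis and vertical below 0.7 rad); the robot touches nothing.
It fails at once if a chip is touched with the fingers (contact force between the fingers and chip0 above 0.5 N or contact force between the fingers and chip1 above 0.5 N or contact force between the fingers and chip2 above 0.5 N or contact force between the fingers and chip3 above 0.5 N or contact force between the fingers and chip4 above 0.5 N or contact force between the fingers and chip5 above 0.5 N).
It fails at once if the lid is slammed (faster than 3 rad/s) (velocity of joint lid below -3 rad/s).
It fails at once if a bystander (ring clamp, jar or hammer) is moved by more than 30 mm (distance of any of ring_clamp, jar, hammer from where it was at the start of the episode above 0.03 m).
It also fails if it takes over 72 s, if anything falls off the work surface, if the arm or the gripper's body presses on something with over 40 N, if the wrist force passes 120 N, or if a joint passes its speed limit or range.

## Working session

There is one attempt and no reset: what is moved stays moved. The work goes in short steps, each a Python script; the robot and the scene stay as the last script left them, time stands still between calls to the robot, and variables do not carry over. Pictures are saved under pics/ and viewed, and the job is handed in when it is done.

```bash
ls; mkdir -p pics; python3 - <<'E'
from rig import arm
import cv2
print(arm.current_t(), arm.grip_depth, arm.current_width())
for n in ["scene","top","wrist"]:
    im=arm.snapshot(n); cv2.imwrite(f"pics/{n}0.png",im[:,:,::-1])
    c=arm.get_calibration(n); print(n,c["intrinsics"].round(1).tolist(),c["cam_to_world"].round(4).tolist())
print(arm.current_t())
E
```

```text
pics
0.0 0.0188 0.09120912311455108
scene [[459.6, 0.0, 276.4], [0.0, 459.6, 207.2], [0.0, 0.0, 1.0]] [[-0.6617, 0.6229, -0.4173, 1.0032], [0.7497, 0.5575, -0.3564, 0.4238], [0.0106, -0.5487, -0.8359, 1.0843], [0.0, 0.0, 0.0, 1.0]]
top [[501.6, 0.0, 273.8], [0.0, 501.6, 201.7], [0.0, 0.0, 1.0]] [[0.0254, -0.9867, 0.1607, 0.2935], [-0.9996, -0.0229, 0.0172, -0.0189], [-0.0133, -0.1611, -0.9868, 1.6674], [0.0, 0.0, 0.0, 1.0]]
wrist [[289.2, 0.0, 274.9], [0.0, 289.2, 208.7], [0.0, 0.0, 1.0]] [[0.3052, 0.9204, 0.2444, 0.1219], [0.9523, -0.2947, -0.0796, 0.6167], [-0.0012, 0.257, -0.9664, 0.3854], [0.0, 0.0, 0.0, 1.0]]
0.15
```

View pics/scene0.png

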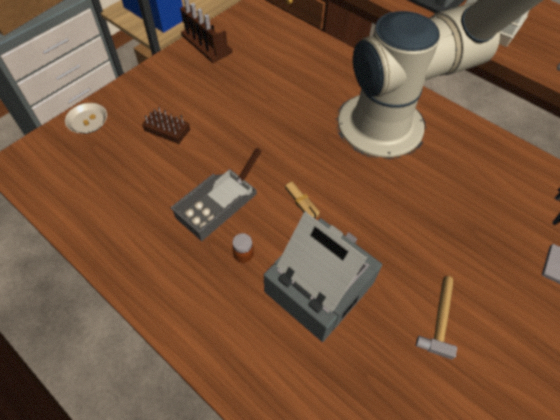

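View pics/top0.png

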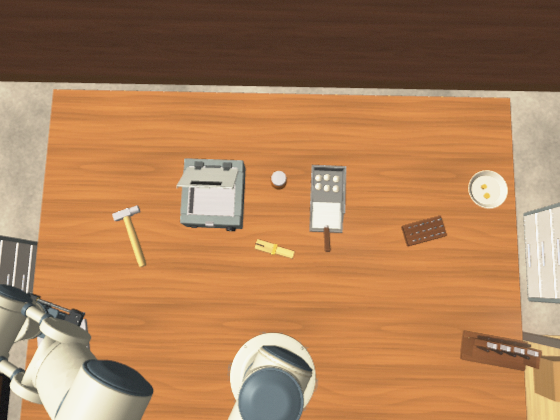

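View pics/wrist0.png

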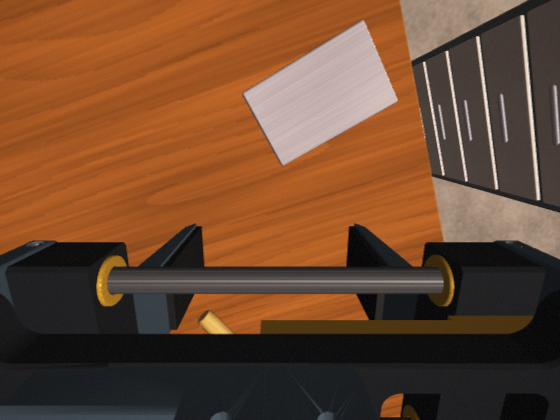

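The top view shows the bin at about px (328,198), with the six chips at the top and the scoop handle pointing down towards the robot. The polisher is at (212,195), the jar at (279,180) and the clamp at (275,249). Next I'll enlarge crops.

```bash
python3 - <<'E'
import cv2
t=cv2.imread("pics/top0.png"); s=cv2.imread("pics/scene0.png")
cv2.imwrite("pics/t_bin.png",cv2.resize(t[155:260,260:400],None,fx=5.6,fy=5.6,interpolation=cv2.INTER_CUBIC))
cv2.imwrite("pics/t_pol.png",cv2.resize(t[150:240,165:295],None,fx=6,fy=6,interpolation=cv2.INTER_CUBIC))
cv2.imwrite("pics/s_bin.png",cv2.resize(s[140:250,160:300],None,fx=5.4,fy=5.4,interpolation=cv2.INTER_CUBIC))
E
```

```text
(no output)
```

View pics/t_bin.png

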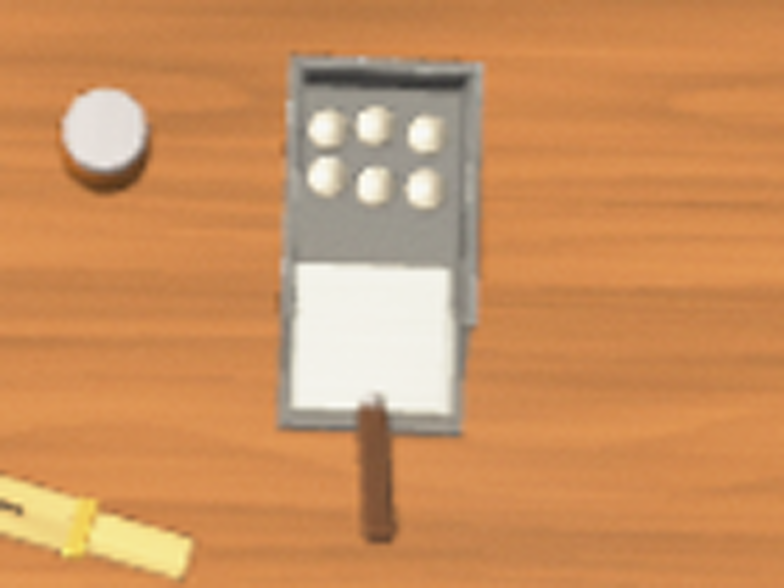

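View pics/t_pol.png

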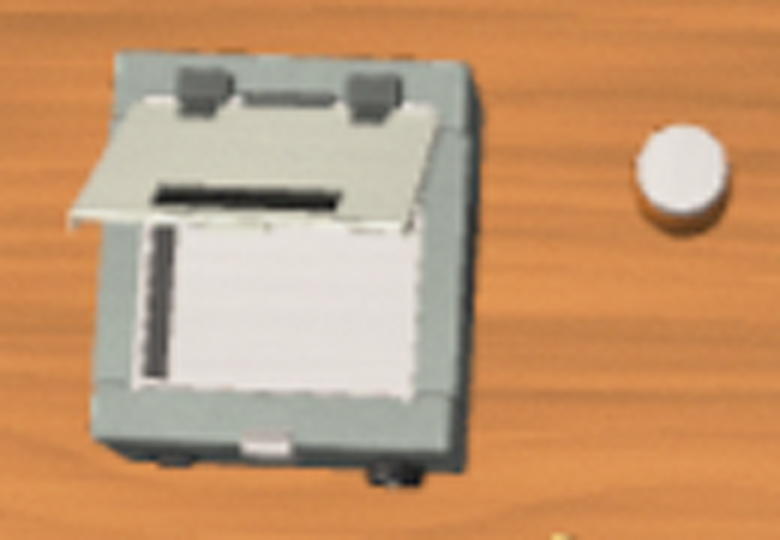

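View pics/s_bin.png

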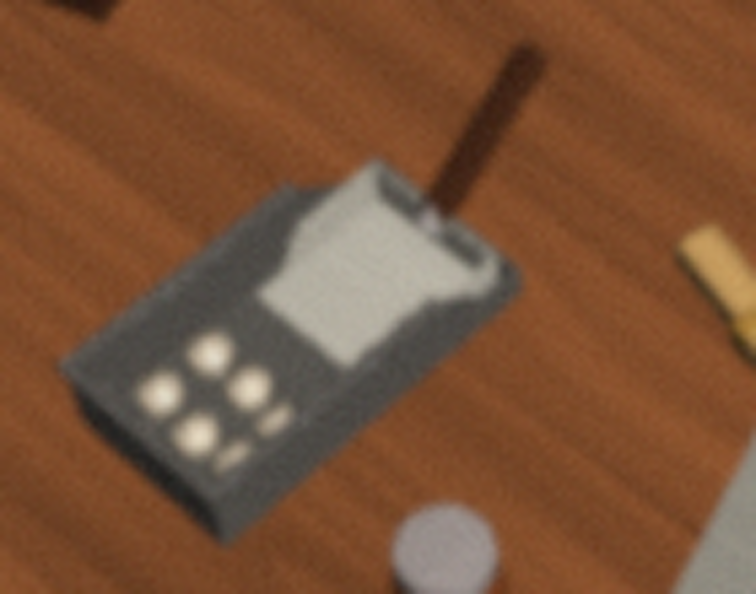

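```bash
cat > h.py <<'E'
import numpy as np
def ray(c,px):
    K=c["intrinsics"];T=c["cam_to_world"]
    d=T[:3,:3]@np.linalg.solve(K,np.array([px[0],px[1],1.]))
    return T[:3,3],d
def onz(c,px,z):
    o,d=ray(c,px); return o+d*(z-o[2])/d[2]
def tri(c1,p1,c2,p2):
    o1,d1=ray(c1,p1);o2,d2=ray(c2,p2)
    d1=d1/np.linalg.norm(d1);d2=d2/np.linalg.norm(d2)
    A=np.stack([d1,-d2],1);s=np.linalg.lstsq(A,o2-o1,rcond=None)[0]
    a=o1+s[0]*d1;b=o2+s[1]*d2
    return (a+b)/2,np.linalg.norm(a-b)
E
python3 - <<'E'
from rig import arm
from h import *
np.set_printoptions(precision=4,suppress=True)
t=arm.get_calibration("top");s=arm.get_calibration("scene")
b=lambda x,y:(260+(x+.5)/5.6-.5,155+(y+.5)/5.6-.5)
p=lambda x,y:(165+(x+.5)/6-.5,150+(y+.5)/6-.5)
sb=lambda x,y:(160+(x+.5)/5.4-.5,140+(y+.5)/5.4-.5)
for q,z in [((290,57),.054),((483,65),.054),((278,430),.022),((462,435),.022),((375,402),.0),((378,538),.1)]: print("bin",q,onz(t,b(*q),z))
for q,z in [((117,53),.115),((470,62),.115),((95,437),.115),((452,452),.115),((133,388),.115),((412,398),.115),((267,440),.137)]: print("pol",q,onz(t,p(*q),z))
for q in [(327,128),(375,125),(426,133),(325,176),(374,185),(423,187)]: print("chip",onz(t,b(*q),.02))
for n,a,c in [("lipR",(447,265),(262,293)),("lipL",(296,262),(348,365)),("hend",(378,538),(530,50)),("far right",(483,65),(65,365)),("farleft",(290,57),(224,540)),("hbase",(375,402),(440,205)),("jar",(105,130),(446,552))]:
    print(n,*tri(t,b(*a),s,sb(*c)))
E
```

```text
bin (290, 57) [ 0.6826 -0.1115  0.054 ]
bin (483, 65) [ 0.6803 -0.2248  0.054 ]
bin (278, 430) [ 0.4655 -0.1092  0.022 ]
bin (462, 435) [ 0.4652 -0.2171  0.022 ]
bin (375, 402) [ 0.4859 -0.168   0.    ]
bin (378, 538) [ 0.3985 -0.1613  0.1   ]
pol (117, 53) [0.6797 0.2978 0.115 ]
pol (470, 62) [0.6789 0.1099 0.115 ]
pol (95, 437) [0.4742 0.2981 0.115 ]
pol (452, 452) [0.4708 0.1119 0.115 ]
pol (133, 388) [0.5004 0.2797 0.115 ]
pol (412, 398) [0.4986 0.1337 0.115 ]
pol (267, 440) [0.4722 0.2051 0.137 ]
chip [ 0.6478 -0.1361  0.02  ]
chip [ 0.6502 -0.1648  0.02  ]
chip [ 0.646  -0.1952  0.02  ]
chip [ 0.6185 -0.1352  0.02  ]
chip [ 0.6137 -0.1645  0.02  ]
chip [ 0.6131 -0.1936  0.02  ]
lipR [ 0.5659 -0.2072  0.0158] 0.003623268126270258
lipL [ 0.5692 -0.1242  0.033 ] 0.016317012161256535
hend [ 0.3994 -0.1626  0.0995] 0.0030845696610527227
far right [ 0.6781 -0.223   0.0584] 0.0033946114010203637
farleft [ 0.6862 -0.1098  0.0282] 0.00800810497221532
hbase [ 0.4786 -0.1613  0.0471] 0.006177105965854814
jar [ 0.6327 -0.0037  0.0708] 0.0003239348911562863
```

```bash
cat >> h.py <<'E'
def tool(a_deg,yaw_deg=0,flip=False):
    # tool tilted so that it points forward-down by a from vertical; jaws across y
    a=np.radians(a_deg);c=np.radians(yaw_deg)
    z=np.array([np.sin(a),0,-np.cos(a)]);y=np.array([0,1.,0])*(-1 if flip else 1)
    R=np.stack([np.cross(y,z),y,z],1)
    Y=np.array([[np.cos(c),-np.sin(c),0],[np.sin(c),np.cos(c),0],[0,0,1]])
    return Y@R
E
python3 - <<'E'
from rig import arm
from h import *
np.set_printoptions(precision=3,suppress=True)
R=arm.current_tool_rot();print(R)
T=arm.get_calibration("wrist")["cam_to_world"]
print("cam in tool",R.T@(T[:3,3]-arm.current_ee_pos()),R.T@T[:3,:3])
gd=arm.grip_depth
for fl in (False,True):
  for nm,g,a in [("grasp",(.43,-.162,.067),[20,30,40]),("wall",(.543,-.165,.067),[20,30,40]),("wall25",(.528,-.165,.045),[45,55,65]),("carry",(.40,0,.25),[45,55,65]),("pre",(.393,.205,.22),[45,55,65]),("dump40",(.49,.205,.24),[-20,-10,0]),("view",(.5,-.165,.30),[0])]:
    for aa in a:
      Rt=tool(aa,0,fl); q=arm.solve_ik(np.array(g)+gd*Rt[:,2],Rt); print(fl,nm,aa,q if q is None else np.array(q))
E
```

```text
[[-0.952  0.306 -0.   ]
 [ 0.306  0.952 -0.001]
 [ 0.    -0.001 -1.   ]]
cam in tool [ 0.072 -0.    -0.172] [[ 0.001 -0.966 -0.257]
 [ 1.     0.001 -0.   ]
 [ 0.    -0.257  0.966]]
False grasp 20 [ -36.823   29.056  125.303   52.057   15.066 -176.211]
False grasp 30 [-42.748  32.905 133.047 113.274  21.682 116.485]
False grasp 40 [-49.722  41.798 140.758 132.496  41.691  87.067]
False wall 20 [ -28.499   32.551  110.859   27.108   20.986 -142.576]
False wall 30 [-32.034  33.969 118.538  84.875  15.443 156.864]
False wall 40 [-36.01   38.33  125.684 127.396  28.404 109.9  ]
False wall25 45 [-39.714  46.085 131.254 138.492  42.98   92.494]
False wall25 55 [-44.287  56.657 136.311 140.754  64.7    80.019]
False wall25 65 [-48.522  69.    138.935 137.006  84.711  69.361]
False carry 45 [-21.32   -1.06  139.976  97.057  15.014 157.267]
False carry 55 [-28.105  10.422 152.008 143.194  40.099 102.754]
False carry 65 None
False pre 45 None
False pre 55 [ 45.211  21.122 139.742 238.434  43.025  70.064]
False pre 65 [ 50.773  35.848 146.496 229.959  66.495  91.98 ]
False dump40 -20 [ 13.382  3
[... 673 characters left out ...]
98  -87.506]
True wall25 55 [-44.287  56.657 136.311 140.754  64.7   -99.981]
True wall25 65 [ -48.522   69.     138.935  137.006   84.711 -110.639]
True carry 45 [-21.32   -1.06  139.976  97.057  15.014 -22.733]
True carry 55 [-28.105  10.422 152.008 143.194  40.099 -77.246]
True carry 65 None
True pre 45 None
True pre 55 [  45.211   21.122  139.742  238.434   43.025 -109.936]
True pre 65 [ 50.773  35.848 146.496 229.959  66.495 -88.02 ]
True dump40 -20 [ 13.382  30.008  76.058   4.548  93.422 102.874]
True dump40 -10 [ 14.664  24.928  82.741   2.544  82.019 104.097]
True dump40 0 [ 16.26   20.301  89.736  -0.     69.964 106.26 ]
True view 0 [-24.762  16.671  85.199  -0.     78.129  65.238]
```

```bash
python3 - <<'E'
from rig import arm
from h import *
import cv2,json
np.set_printoptions(precision=3,suppress=True)
q0=np.array(arm.current_joint_positions())
t=arm.current_t()
R=tool(0,0,True)
arm.move_l(np.array(arm.current_ee_pos())+[-.02,-.05,.22],feed=.4)
print(arm.current_t(),arm.current_ee_pos())
arm.move_to([.5,-.165,.42],R); print(arm.current_t())
for i,p in enumerate([(.50,-.165,.34),(.42,-.165,.34)]):
    arm.move_l(p,R,feed=.3)
    c=arm.get_calibration("wrist"); im=arm.snapshot("wrist")
    np.savez(f"w{i}.npz",**c); cv2.imwrite(f"pics/w{i}.png",im[:,:,::-1])
print(arm.current_t(),arm.current_joint_positions())
E
```

```text
0.8667 [0.171 0.545 0.434]
3.625
4.5583 [-29.042   7.278  88.195   0.007  84.311  60.974]
```

View pics/w0.png

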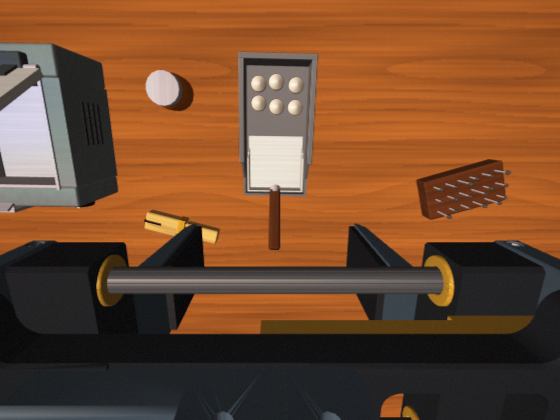

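View pics/w1.png

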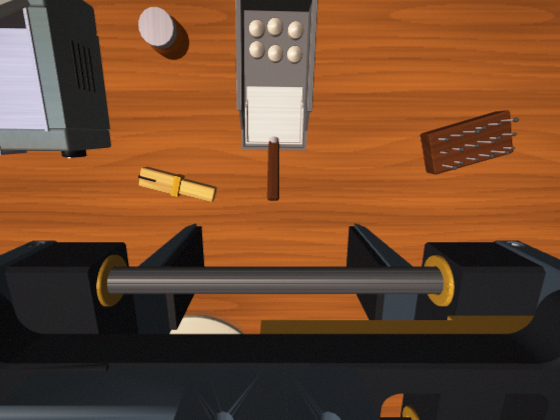

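Both wrist views show the bin, scoop and handle clearly: the handle runs from px (275,187) to (274,248) in w0 and from (273,140) to (273,198) in w1. I'll enlarge these for exact pixels.

```bash
python3 - <<'E'
import cv2
a=cv2.imread("pics/w0.png");b=cv2.imread("pics/w1.png")
cv2.imwrite("pics/w0z.png",cv2.resize(a[45:255,220:340],None,fx=2.8,fy=2.8,interpolation=cv2.INTER_CUBIC))
cv2.imwrite("pics/w1z.png",cv2.resize(b[0:205,220:340],None,fx=2.8,fy=2.8,interpolation=cv2.INTER_CUBIC))
z=[cv2.imread(f"pics/w{i}z.png") for i in(0,1)]
h=max(x.shape[0] for x in z)
z=[cv2.copyMakeBorder(x,0,h-x.shape[0],0,0,cv2.BORDER_CONSTANT) for x in z]
cv2.imwrite("pics/w01z.png",cv2.hconcat(z))
# handle masks
for im,y0,y1 in((a,150,235),(b,130,215)):
    hsv=cv2.cvtColor(im,cv2.COLOR_BGR2HSV)
    m=((hsv[:,:,2]<95)&(hsv[:,:,1]>120)).astype('uint8')*255
    m[:, :250]=0;m[:,300:]=0;m[:y0-20]=0;m[y1+20:]=0
    n,l,s,c=cv2.connectedComponentsWithStats(m)
    for i in range(1,n):
        if s[i,4]>100: print(s[i],c[i],cv2.minAreaRect(cv2.findNonZero((l==i).astype('uint8'))))
E
```

```text
[270 190  10  60 430] [275.72325581 220.36511628] ((274.5, 219.5), (59.0, 9.0), 90.0)
[268 142  11  58 494] [274.13157895 170.67611336] ((272.9999694824219, 170.49998474121094), (56.99999237060547, 9.999998092651367), 90.0)
```

View pics/w01z.png

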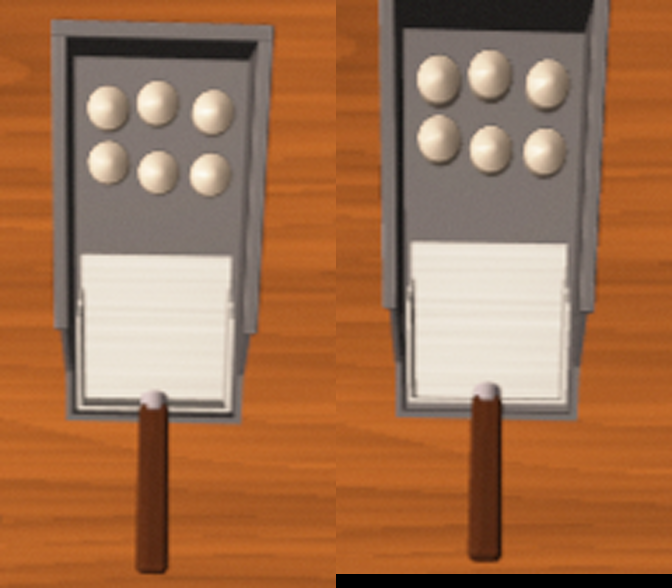

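```bash
python3 - <<'E'
from h import *
np.set_printoptions(precision=4,suppress=True)
c0=dict(np.load("w0.npz"));c1=dict(np.load("w1.npz"))
P0=lambda x,y:(220+(x+.5)/2.8-.5,45+(y+.5)/2.8-.5)
P1=lambda x,y:(220+(x-336+.5)/2.8-.5,(y+.5)/2.8-.5)
for n,a,b in [("lipL",(81,254),(411,242)),("lipR",(232,255),(567,243)),("hend",(152,572),(484,560)),("hbase",(152,403),(486,394)),("nearL",(70,419),(400,416)),("nearR",(238,419),(575,417)),("stepL",(55,327),(383,308)),("stepR",(256,332),(595,311))]:
    print(n,*tri(c0,P0(*a),c1,P1(*b)))
print("lips z=.006",onz(c0,P0(81,254),.006),onz(c0,P0(232,255),.006),onz(c1,P1(411,242),.006),onz(c1,P1(567,243),.006))
print("far z.054",onz(c0,P0(52,22),.054),onz(c0,P0(272,28),.054))
print("near z.022",onz(c0,P0(70,419),.022),onz(c0,P0(238,419),.022))
for a,b in [((108,108),(438,80)),((157,103),(489,75)),((213,112),(547,84)),((108,162),(438,139)),((157,172),(490,150)),((210,175),(544,151))]:
    print("chip",*tri(c0,P0(*a),c1,P1(*b)))
E
```

```text
lipL [ 0.5657 -0.1202  0.0049] 0.00013884770087075956
lipR [ 0.5652 -0.2118  0.0046] 0.0005679584017801306
hend [ 0.3948 -0.1634  0.0922] 0.0008078567711014093
hbase [ 0.4798 -0.1638  0.0365] 0.00043747054334953515
nearL [ 0.4667 -0.1126  0.021 ] 9.977484335791627e-05
nearR [ 0.4658 -0.2175  0.0163] 0.00026768567068807575
stepL [ 0.5259 -0.1081  0.0476] 0.0005467992744093672
stepR [ 0.5239 -0.2226  0.054 ] 0.0008941796108498261
lips z=.006 [ 0.5657 -0.1204  0.006 ] [ 0.5652 -0.2119  0.006 ] [ 0.5655 -0.1202  0.006 ] [ 0.565  -0.2114  0.006 ]
far z.054 [ 0.6815 -0.1123  0.054 ] [ 0.6788 -0.2251  0.054 ]
near z.022 [ 0.4669 -0.1128  0.022 ] [ 0.467  -0.2167  0.022 ]
chip [ 0.6462 -0.1382  0.0168] 0.0004367259758308636
chip [ 0.6491 -0.166   0.0154] 0.00041396150943096894
chip [ 0.644  -0.1977  0.0177] 0.0005484310581784474
chip [ 0.6174 -0.1377  0.0157] 0.000531326223435788
chip [ 0.612  -0.1663  0.0151] 4.268670258024386e-05
chip [ 0.6099 -0.1964  0.022 ] 0.0005650516852651946
```

```bash
cat >> h.py <<'E'
A0=20.
GD=0.0188
def tp(lip,p,psi):
    """tool pose for scoop lip(bottom edge top face) pos, pitch p deg (lip up +), yaw psi deg"""
    P=np.radians(p);s=np.radians(psi)
    gx=-.134*np.cos(P)-.061*np.sin(P); gz=-.134*np.sin(P)+.061*np.cos(P)
    g=np.array(lip)+[gx*np.cos(s),gx*np.sin(s),gz]
    R=tool(A0+p,psi,True)
    return g+GD*R[:,2],R
E
python3 - <<'E'
from rig import arm
from h import *
np.set_printoptions(precision=1,suppress=True)
psi=-1.
d=np.array([np.cos(np.radians(-1.07)),np.sin(np.radians(-1.07)),0])
lip0=np.array([.5655,-.1660,.006])
L=lip0+.108*d
seq=[("grasp",lip0,0),("mid",lip0+.05*d,0),("wall",L,0)]
for p in (5,10,15,20,25): seq.append((f"tilt{p}",L+[0,0,.09*np.sin(np.radians(p))+.001],p))
for z in (.08,.12,.16,.2,.25): seq.append((f"lift{z}",L+[-.03,0,z],22))
for y in (-.1,-.05,0,.05,.1,.15,.205): seq.append((f"tr{y}",[.62-.07*(y+.16)/.365,y,.25],20))
for p in (20,15,10,5,0,-10,-20,-30,-40): seq.append((f"dump{p}",[.55,.205,.13+.12*(p+40)/60],p))
for n,l,p in seq:
    pos,R=tp(l,p,psi);q=arm.solve_ik(pos,R);print(n,p,pos.round(3),q if q is None else np.array(q))
E
```

```text
grasp 0 [ 0.4 -0.2  0. ] [-36.6  29.1 125.1  51.5  14.7   5.5]
mid 0 [ 0.5 -0.2  0. ] [-32.4  30.4 118.8  37.8  16.9  23.6]
wall 0 [ 0.5 -0.2  0. ] [-28.6  32.4 111.4  27.   20.4  38.4]
tilt5 5 [ 0.5 -0.2  0. ] [-30.6  33.  116.   54.2  14.9   9.6]
tilt10 10 [ 0.5 -0.2  0. ] [-32.7  34.7 120.5  95.1  15.3 -33.4]
tilt15 15 [ 0.5 -0.2  0. ] [-34.9  37.5 124.6 122.3  22.2 -63.1]
tilt20 20 [ 0.5 -0.2  0. ] [-37.1  41.4 128.4 134.8  32.3 -78.8]
tilt25 25 [ 0.5 -0.2  0. ] [-39.4  46.5 131.8 140.5  43.6 -88.4]
lift0.08 22 [ 0.5 -0.2  0.1] [-41.4  35.8 132.5 128.7  33.8 -76.3]
lift0.12 22 [ 0.5 -0.2  0.1] [-41.4  28.4 130.6 115.7  28.8 -61.1]
lift0.16 22 [ 0.5 -0.2  0.2] [-41.4  21.5 128.1  98.4  26.  -41.6]
lift0.2 22 [ 0.5 -0.2  0.2] [-41.4  15.4 125.1  79.6  26.2 -20.8]
lift0.25 22 [ 0.5 -0.2  0.2] [-41.4   8.7 120.9  60.3  30.    1. ]
tr-0.1 20 [ 0.5 -0.1  0.2] [-33.8   3.4 126.   54.4  25.3  12.1]
tr-0.05 20 [ 0.5 -0.   0.2] [-24.7   1.3 128.4  50.3  19.6  22.8]
tr0 20 [0.5 0.  0.2] [-13.6  -0.  129.7  36.5  13.6  44.6]
tr0.05 20 [0.4 0.1 0.2] [ -0.9  -0.3 130.   -0.5  10.3  90.6]
tr0.1 20 [0.4 0.1 0.2] [ 12.2   0.6 129.1 -37.7  13.9 137.1]
tr0.15 20 [0.4 0.2 0.2] [ 24.5   2.4 127.2 -51.3  20.8 159.5]
tr0.205 20 [0.4 0.2 0.2] [ 36.1   5.1 124.  -55.   28.3 171.6]
dump20 20 [0.4 0.2 0.2] [ 36.1   5.1 124.  -55.   28.3 171.6]
dump15 15 [0.4 0.2 0.2] [ 33.2   4.1 120.2 -38.3  31.4 153.1]
dump10 10 [0.4 0.2 0.3] [ 30.4   4.  116.3 -26.1  36.3 139.4]
dump5 5 [0.4 0.2 0.3] [ 27.8   4.6 112.4 -17.7  42.1 129.8]
dump0 0 [0.4 0.2 0.3] [ 25.4   5.8 108.5 -11.8  48.3 122.9]
dump-10 -10 [0.4 0.2 0.3] [ 21.3   9.7 100.4  -4.3  60.7 114.1]
dump-20 -20 [0.4 0.2 0.3] [ 18.   15.   92.1  -0.   72.8 109. ]
dump-30 -30 [0.5 0.2 0.3] [ 15.4  21.4  83.7   2.8  84.6 105.9]
dump-40 -40 [0.5 0.2 0.2] [ 13.4  28.6  74.9   4.9  95.9 104. ]
```

```bash
python3 - <<'E'
from rig import arm
from h import *
import cv2
np.set_printoptions(precision=4,suppress=True)
lip0=np.array([.5655,-.1660,.006])
pos,R=tp(lip0,0,-1.); print(pos)
arm.move_to(pos-.11*R[:,2],R); print(arm.current_t(),arm.current_force())
arm.move_l(pos,R,feed=.12); print(arm.current_t(),arm.current_ee_pos(),arm.current_force())
w=arm.grip(0.0); print(arm.current_t(),arm.current_width(),arm.current_force(),arm.current_ee_pos())
cv2.imwrite("pics/g.png",arm.snapshot("wrist")[:,:,::-1])
E
```

```text
[ 0.4379 -0.1638  0.0493]
5.4667 [ 0.5565 -0.6451  0.0532]
6.5333 [ 0.4383 -0.1638  0.0496] [-0.2206 -0.1281 -0.4911]
7.6417 0.01759712662293198 [0.1789 0.1297 0.1421] [ 0.4379 -0.1637  0.0493]
```

View pics/g.png

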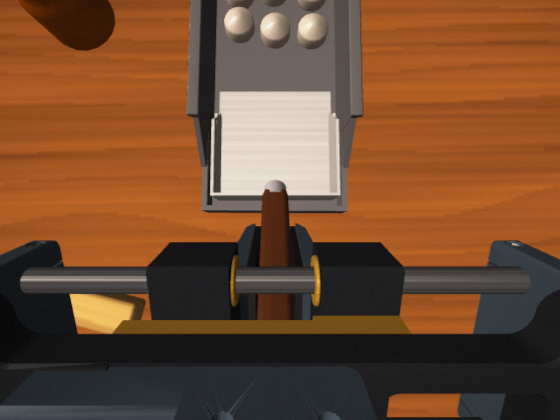

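The handle is centred between the pads, width 17.6 mm. Next is the push under the chips.

```bash
python3 - <<'E'
from rig import arm
from h import *
import cv2
np.set_printoptions(precision=4,suppress=True)
d=np.array([np.cos(np.radians(-1.07)),np.sin(np.radians(-1.07)),0])
lip0=np.array([.5655,-.1660,.006])
for s in (.06,.09,.104):
    pos,R=tp(lip0+s*d,0,-1.07); arm.move_l(pos,R,feed=.06); print(s,arm.current_t(),arm.current_force(),arm.current_ee_pos()-pos)
cv2.imwrite("pics/p.png",arm.snapshot("wrist")[:,:,::-1])
E
```

```text
0.06 8.8417 [ 0.4215  0.2801 -1.2167] [-0.0001 -0.     -0.    ]
0.09 9.4917 [ 1.6061 -0.5947 -0.1523] [-0.0002 -0.0001 -0.    ]
0.104 9.875 [-0.3905 -0.0996 -4.095 ] [-0.0005  0.0002 -0.0002]
```

View pics/p.png

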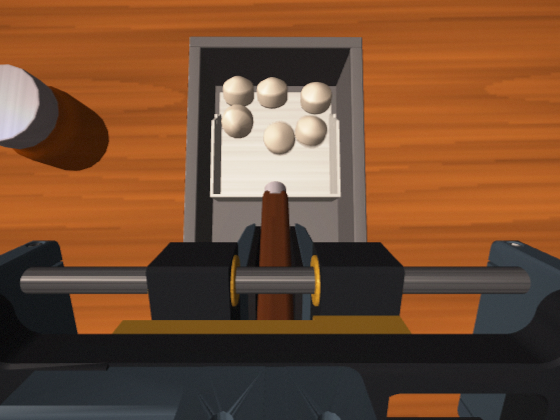

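All six chips are on the blade (white blobs at rows 90–137), and the lip is close to the far wall. Next I tilt back about the heel so they slide in.

```bash
python3 - <<'E'
from rig import arm
from h import *
import cv2
np.set_printoptions(precision=4,suppress=True)
d=np.array([np.cos(np.radians(-1.07)),np.sin(np.radians(-1.07)),0])
lip0=np.array([.5655,-.1660,.006])
for p in (8,16,24):
    l=lip0+.104*d; l[2]=.008+.09*np.sin(np.radians(p))
    pos,R=tp(l,p,-1.07); L=np.linalg.norm(pos-arm.current_ee_pos())
    t=arm.current_t()
    arm.move_l(pos,R,feed=L/1.2); print(p,L,arm.current_t()-t,arm.current_t(),arm.current_force(),arm.current_dq())
    if p>8: cv2.imwrite(f"pics/tilt{p}.png",arm.snapshot("wrist")[:,:,::-1])
a=cv2.imread("pics/tilt16.png")[:300];b=cv2.imread("pics/tilt24.png")[:300];cv2.imwrite("pics/tilt.png",cv2.vconcat([a,b]))
E
```

```text
8 0.005414742032125015 1.4832999999999998 11.4083 [ 0.7506  0.0919 -3.2732] [ 0.03   -0.0722  0.0327  0.1086  0.0854 -0.0152]
16 0.006757803786343098 1.3499999999999996 12.7583 [ 0.4262  0.0964 -2.4037] [ 0.1238 -0.0105  0.0741  0.0602  0.1265 -0.1224]
24 0.007123300793697144 1.333400000000001 14.1417 [ 0.1793  0.3915 -2.7905] [ 0.0939 -0.1026  0.0637  0.0478  0.0878 -0.0442]
```

View pics/tilt.png

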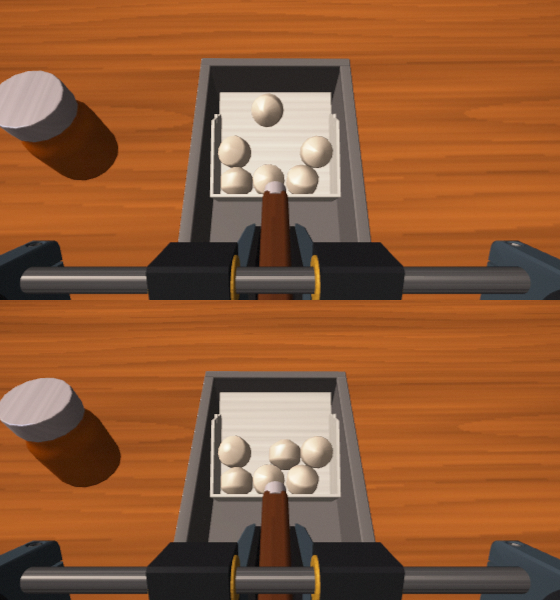

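```bash
python3 - <<'E'
from rig import arm
from h import *
import cv2
np.set_printoptions(precision=4,suppress=True)
d=np.array([np.cos(np.radians(-1.07)),np.sin(np.radians(-1.07)),0])
l=np.array([.5655,-.1660,.006])+.102*d
def go(l,p,psi,feed):
    pos,R=tp(l,p,psi); arm.move_l(pos,R,feed=feed); print(arm.current_t(),arm.current_force())
l[2]=.13; go(l,22,-1.07,.06)
go([.63,-.167,.30],16,-1,.1)
cv2.imwrite("pics/lift.png",arm.snapshot("wrist")[:,:,::-1])
for y in np.arange(-.15,.21,.025):
    pos,R=tp([.63-.10*(y+.165)/.37,y,.30],16,-1); print(round(y,3),np.array(arm.solve_ik(pos,R)).round(0))
E
```

```text
15.8417 [-0.1208 -0.991  -3.2518]
17.8667 [-0.5042  0.7705 -2.6256]
-0.15 [-38.   1. 113.  32.  41.  33.]
-0.125 [-35.  -1. 114.  31.  39.  37.]
-0.1 [-31.  -2. 116.  29.  38.  42.]
-0.075 [-27.  -4. 117.  26.  36.  47.]
-0.05 [-23.  -5. 118.  22.  35.  53.]
-0.025 [-18.  -6. 119.  18.  34.  61.]
-0.0 [-13.  -7. 120.  13.  33.  70.]
0.025 [ -7.  -8. 120.   7.  32.  79.]
0.05 [ -1.  -8. 120.  -0.  31.  90.]
0.075 [  5.  -8. 120.  -7.  32. 101.]
0.1 [ 12.  -7. 120. -14.  33. 112.]
0.125 [ 18.  -7. 119. -20.  34. 122.]
0.15 [ 24.  -6. 119. -25.  36. 131.]
0.175 [ 30.  -4. 118. -29.  38. 139.]
0.2 [ 35.  -3. 117. -32.  41. 146.]
```

View pics/lift.png

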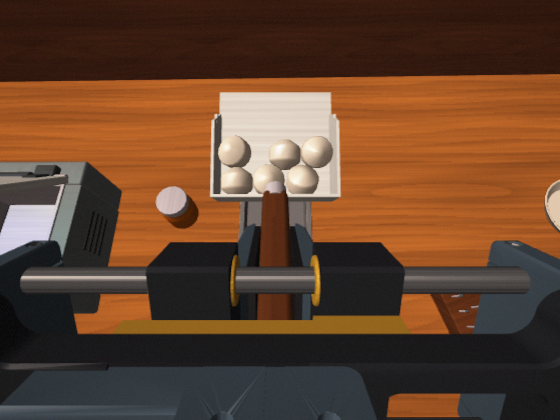

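```bash
python3 - <<'E'
from rig import arm
from h import *
import cv2
np.set_printoptions(precision=4,suppress=True)
pos,R=tp([.525,.206,.30],16,-.6); arm.move_l(pos,R,feed=.16); print(arm.current_t(),arm.current_force())
np.savez("w2.npz",**arm.get_calibration("wrist"))
cv2.imwrite("pics/pre.png",arm.snapshot("wrist")[:,:,::-1])
E
```

```text
20.4833 [-0.1303 -0.2563 -2.0478]
```

View pics/pre.png

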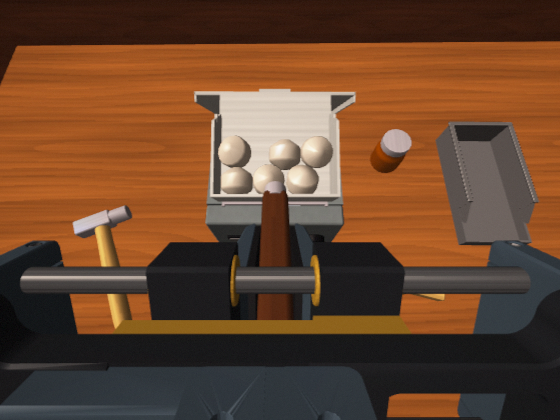

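The scoop is aligned with the lid: the lid spans px columns 195–355 and the tongue is centred at 275. All six chips are still aboard, so I'll dump them.

```bash
python3 - <<'E'
from rig import arm
from h import *
import cv2
np.set_printoptions(precision=3,suppress=True)
def go(l,p,T):
    pos,R=tp(l,p,-.6); L=np.linalg.norm(pos-arm.current_ee_pos()); t=arm.current_t()
    arm.move_l(pos,R,feed=L/T); print(p,arm.current_t()-t,arm.current_t(),arm.current_force(),arm.current_dq())
go([.530,.206,.21],2,1.4)
go([.540,.206,.135],-14,1.4)
go([.543,.206,.118],-28,1.6)
go([.543,.206,.112],-42,1.2)
arm.sleep(.3)
cv2.imwrite("pics/dump.png",arm.snapshot("wrist")[:,:,::-1])
cv2.imwrite("pics/dumpt.png",cv2.resize(arm.snapshot("top")[140:250,160:300,::-1],None,fx=5,fy=5,interpolation=cv2.INTER_CUBIC))
E
```

```text
2 1.5500000000000007 22.0833 [-0.917 -0.955 -3.45 ] [ 0.126  0.05  -0.048 -0.054  0.112 -0.02 ]
-14 1.5416999999999987 23.625 [ 0.633  0.107 -3.081] [ 0.041 -0.093  0.051  0.105 -0.036 -0.022]
-28 1.7417000000000016 25.3667 [ 1.448  0.424 -1.858] [ 0.079  0.003 -0.022  0.101 -0.028 -0.101]
-42 1.3415999999999997 26.7083 [ 0.064 -0.235 -2.289] [ 0.085 -0.187  0.097 -0.077  0.053 -0.14 ]
```

View pics/dump.png

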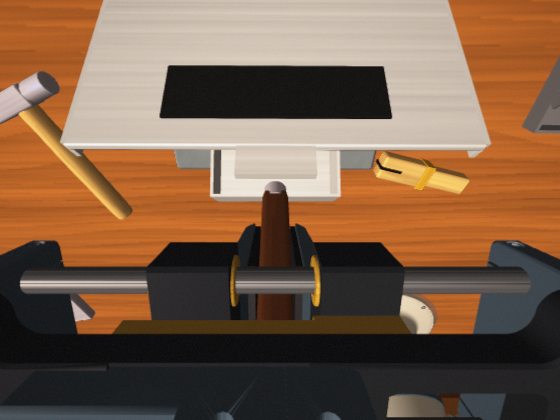

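View pics/dumpt.png

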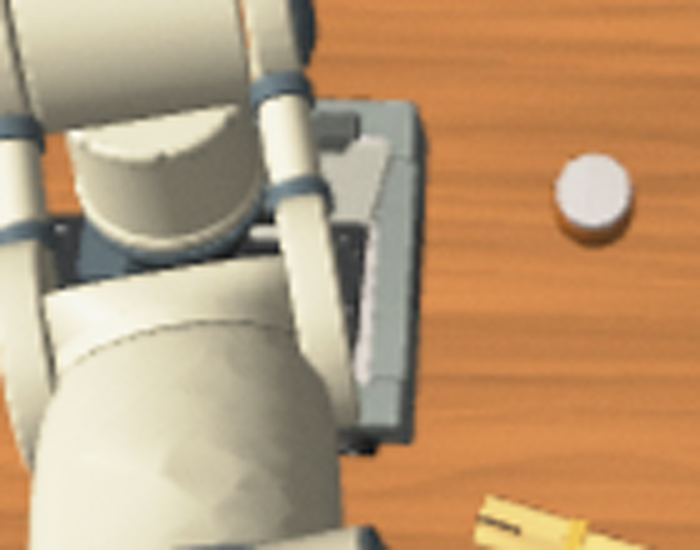

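```bash
python3 - <<'E'
from rig import arm
from h import *
import cv2
np.set_printoptions(precision=3,suppress=True)
def go(l,p,T,psi=-.6):
    pos,R=tp(l,p,psi); L=np.linalg.norm(pos-arm.current_ee_pos())
    arm.move_l(pos,R,feed=L/T); print(p,arm.current_t(),arm.current_force())
go([.530,.206,.17],-30,.8)
go([.51,.20,.28],0,1.1)
cv2.imwrite("pics/ret.png",arm.snapshot("wrist")[:,:,::-1])
go([.53,.0,.30],0,1.6,-1)
cv2.imwrite("pics/tubt.png",cv2.resize(arm.snapshot("top")[150:240,165:295,::-1],None,fx=6,fy=6,interpolation=cv2.INTER_CUBIC))
E
```

```text
-30 28.0583 [ 0.213 -0.162 -1.779]
0 29.3 [-0.951  0.276 -1.671]
0 31.1 [ 1.037 -0.349 -2.028]
```

View pics/ret.png

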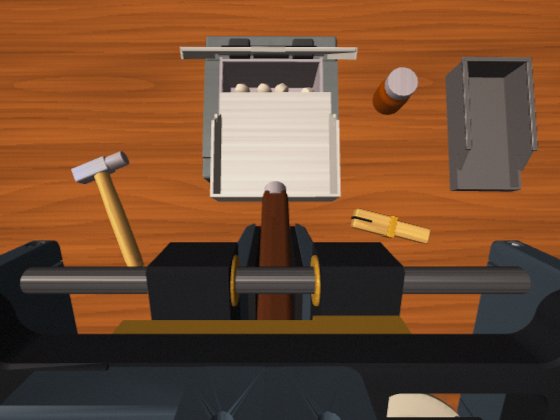

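View pics/tubt.png

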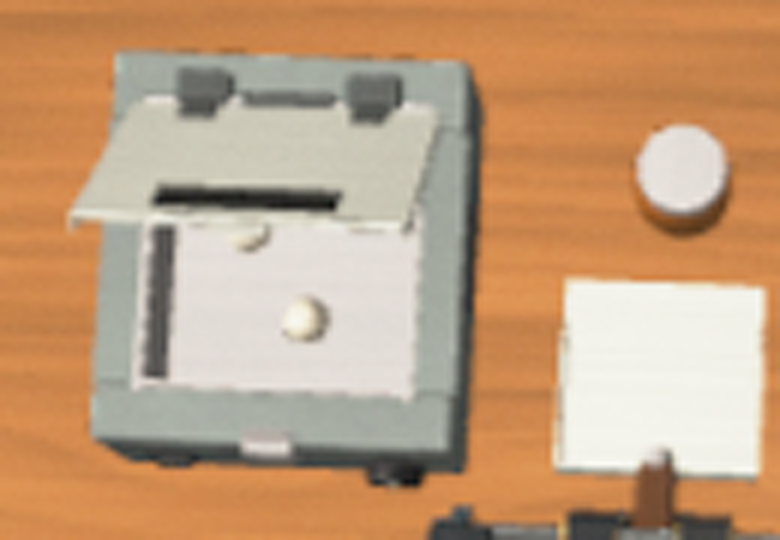

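The bowl and the bin are both empty, and the chips are in the tub with none on the bench. The scoop hasn't slipped in the grip (bowl corners are still at px (211,198) and (340,198)). Next I lay it back.

```bash
python3 - <<'E'
from rig import arm
from h import *
import cv2
np.set_printoptions(precision=3,suppress=True)
def go(l,p,feed,psi=-1.07):
    pos,R=tp(l,p,psi)
    arm.move_l(pos,R,feed=feed); print(p,arm.current_t(),arm.current_force())
go([.575,-.1662,.20],0,.16)
cv2.imwrite("pics/back0.png",arm.snapshot("wrist")[:,:,::-1])
go([.575,-.1662,.05],0,.13)
cv2.imwrite("pics/back1.png",arm.snapshot("wrist")[:,:,::-1])
E
```

```text
0 32.5417 [-0.897 -0.78  -2.153]
0 33.8917 [-0.387 -0.742 -2.151]
```

View pics/back1.png

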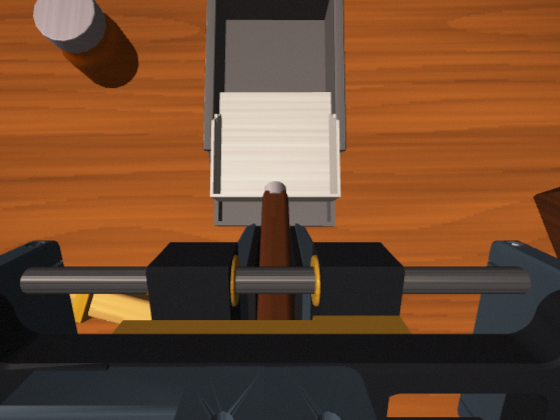

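```bash
python3 - <<'E'
from rig import arm
from h import *
import cv2
np.set_printoptions(precision=3,suppress=True)
pos,R=tp([.572,-.1662,.0068],0,-1.07)
arm.move_l(pos,R,feed=.06); print(arm.current_t(),arm.current_force(),arm.current_ee_pos()-pos)
arm.grip(.05); print(arm.current_t(),arm.current_width())
arm.move_l(pos-.14*R[:,2],R,feed=.2)
np.savez("w3.npz",**arm.get_calibration("wrist"))
cv2.imwrite("pics/rel.png",arm.snapshot("wrist")[:,:,::-1])
print(arm.current_t(),arm.current_force())
E
```

```text
34.8167 [-0.228 -0.204 -2.452] [ 0. -0.  0.]
35.475 0.05014730916120062
36.4667 [-0.178 -0.25   0.251]
```

View pics/rel.png

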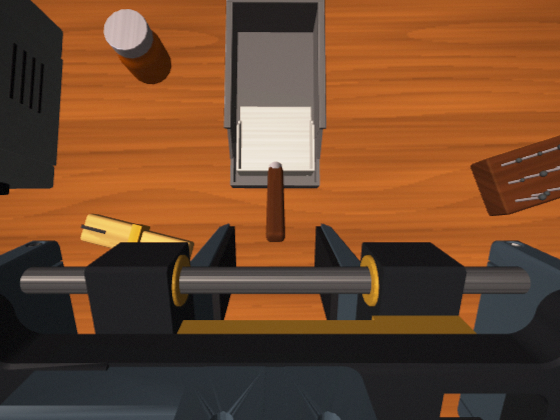

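The scoop lies flat in the bin's near half (bowl px 238–313 × 107–172) and is free of the fingers. On to the lid.

```bash
python3 - <<'E'
from rig import arm
from h import *
import cv2
np.set_printoptions(precision=3,suppress=True)
R=tool(0,-.6,True)
arm.move_to([.48,-.03,.36],R); print(arm.current_t())
arm.grip(0.); print(arm.current_t())
arm.move_l([.50,.204,.38],R,feed=.3)
c=arm.get_calibration("wrist");np.savez("w4.npz",**c)
cv2.imwrite("pics/lid.png",arm.snapshot("wrist")[:,:,::-1]); print(arm.current_t())
E
```

```text
37.4167
38.2667
39.25
```

View pics/lid.png

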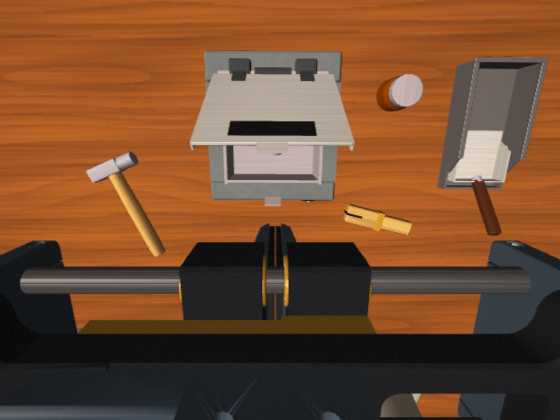

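```bash
python3 - <<'E'
from h import *
np.set_printoptions(precision=4,suppress=True)
c=dict(np.load("w4.npz"))
for n,p,z in [("edgeL",(193,146),.258),("edgeR",(352,145),.258),("strip",(272,129),.24),("stripF",(272,136),.245),("hinge",(273,70),.12),("catch",(273,199),.137),("tubFront",(273,180),.115),("tongue",(271,152),.268)]: print(n,onz(c,p,z))
E
```

```text
edgeL [0.559  0.2832 0.258 ]
edgeR [0.5584 0.1253 0.258 ]
strip [0.5746 0.2047 0.24  ]
stripF [0.5677 0.2047 0.245 ]
hinge [0.6534 0.2034 0.12  ]
catch [0.4761 0.2054 0.137 ]
tubFront [0.5007 0.2052 0.115 ]
tongue [0.553  0.2057 0.268 ]
```

```bash
cat > lid.py <<'E'
from rig import arm
from h import *
import sys
np.set_printoptions(precision=3,suppress=True)
R=tool(0,-.6,True)
hx,hy=.652,.2045
def P(th,dz=0):
    off=.016*min(1,th/.3)
    return np.array([hx-.14*np.cos(th)+off,hy,.123+.14*np.sin(th)+dz])
E
python3 - <<'E'
from lid import *
p=P(1.0)
arm.move_l(p+[0,0,.06],R,feed=.2)
arm.move_l(p+[0,0,.012],R,feed=.15); print(arm.current_t(),arm.current_force())
for th in (.95,.85,.7,.55,.4,.27,.16):
    arm.move_l(P(th),feed=.06); print(th,round(arm.current_t(),2),arm.current_force(),arm.current_ee_pos()-P(th))
    if np.linalg.norm(arm.current_force())>25: break
import cv2; cv2.imwrite("pics/press.png",arm.snapshot("wrist")[:,:,::-1])
E
```

```text
40.475 [ 0.511  0.802 -0.418]
0.95 40.91 [2.564 0.667 2.164] [0. 0. 0.]
0.85 41.29 [2.591 0.583 2.611] [0. 0. 0.]
0.7 41.79 [0.707 0.848 3.729] [0. 0. 0.]
0.55 42.29 [0.894 1.761 4.661] [0. 0. 0.]
0.4 42.79 [1.233 1.494 4.658] [0. 0. 0.]
0.27 43.26 [3.285 0.283 4.943] [ 0. -0.  0.]
0.16 43.7 [0.368 1.446 5.601] [-0. -0.  0.]
```

View pics/press.png

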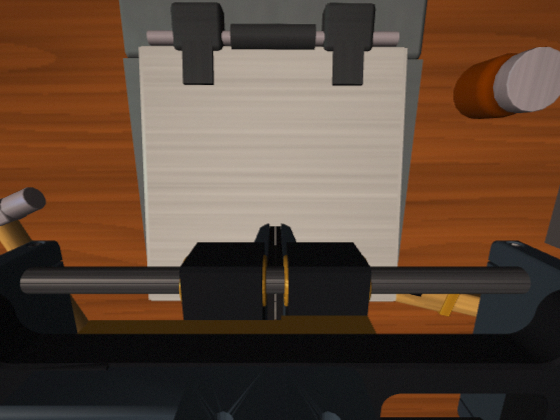

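Contact follows the lid as expected. Now the last part, in small steps that watch the force.

```bash
python3 - <<'E'
from lid import *
import cv2
for th in (.09,.05): 
    arm.move_l(P(th),feed=.04); print(th,round(arm.current_t(),2),arm.current_force())
b=P(0.05)
x=hx-.14
for k in range(1,14):
    z=b[2]-.0015*k
    arm.move_l([x,hy,z],feed=.02); f=arm.current_force(); print(round(z,4),round(arm.current_t(),2),f)
    if f[2]>24: break
cv2.imwrite("pics/shut.png",arm.snapshot("wrist")[:,:,::-1])
E
```

```text
0.09 44.17 [ 2.902 -0.041  6.301]
0.05 44.48 [4.091 1.038 5.841]
0.1285 44.78 [8.826 0.126 9.243]
0.127 45.03 [5.678 0.41  6.859]
0.1255 45.28 [5.063 0.445 5.656]
0.124 45.53 [4.648 0.461 5.184]
0.1225 45.78 [3.867 0.269 6.661]
0.121 46.03 [ 1.437 -0.164 14.042]
0.1195 46.28 [-3.988 -1.629 30.91 ]
```

```bash
python3 - <<'E'
from lid import *
import cv2
p=np.array(arm.current_ee_pos())
for dz in (.002,.006,.02):
    arm.move_l(p+[0,0,dz],feed=.03); print(round(arm.current_t(),2),arm.current_force())
arm.move_l(p+[-.10,0,.26],feed=.25)
c=arm.get_calibration("wrist");np.savez("w5.npz",**c)
cv2.imwrite("pics/shut.png",arm.snapshot("wrist")[:,:,::-1]); cv2.imwrite("pics/shuts.png",arm.snapshot("scene")[:,:,::-1]); print(arm.current_t(),arm.current_force())
E
```

```text
46.61 [ 2.581 -0.115  5.54 ]
46.89 [-0.852  0.006  0.164]
47.51 [-0.749 -0.427 -1.053]
48.8 [ 0.065 -0.111 -0.125]
```

View pics/shut.png

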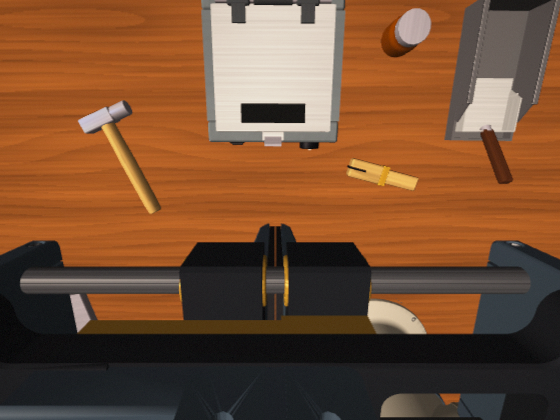

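View pics/shuts.png

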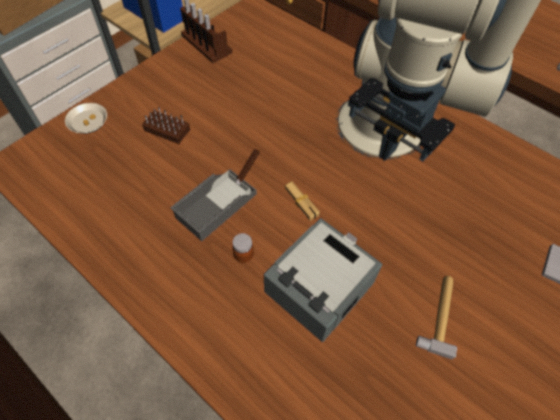

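```bash
python3 - <<'E'
from rig import arm
print(arm.current_t()); arm.sign_off()
E
```

```text
48.8
the job is handed in; nothing more can be done
```

I finished the job and handed it in at 48.8 s of the 72 s allowed; the sign-off gives no verdict.

- **Chips:** I gripped the scoop by its handle, pushed it under all six chips and carried them over. I tipped them into the tub from just below the rim. Pictures afterwards showed the bowl and bin empty and no chips on the bench. At most four chips were visible in the tub at once, because the lid and scoop hid the rest, so I inferred that all six are in.
- **Scoop:** It lies flat, bowl down, in the near half of the bin, about 6 mm further forward than at the start.
- **Lid:** I pressed it down along its arc in about 6 s. The force rose from about 3 N to about 13 N at the catch, then to 31 N against the stop. When I backed off, the force fell to zero and the lid stayed down, looking level in two views. I did not measure its angle separately.
- **Bystanders:** The clamp, jar and hammer appear unmoved in the final pictures, but I did not measure their displacement. The gripper was clear of everything at the end.

No check failed or disagreed.

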